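Re-set the telescopic boom of an inspection camera to its other button hole

TASK

The inspection camera is locked in the middle hole of its telescopic boom; set the boom to the hole that puts the lens over the ring on its black pad. Press the brass spring button flush, slide the camera sleeve along until the button pops out through that hole, and then tug the sleeve back towards where it came from with some 10 N for half a second to prove that it is locked; never force the sleeve against the button. Then let go, and leave the pad with the ring, the closed ring box, the payment terminal and the loupe where they are.

Things in the scene. Friction and masses are not known exactly. Their poses are not given: they have to be found in the camera images.
- stand: Fixed camera stand: base plate 150 x 170 x 14 mm, steel post, black 44 mm clamp block, dark square inner boom tube 20 mm wide. Origin: on the counter under the post. +y: along the level boom, away from the post; +x: the boom side with the button. Boom axis 190 mm up, right over the stand's y axis; block ends 23 mm from the post axis; nothing is higher than 215 mm. Turned up to 0.4 rad.
- sleeve: Blue square tube 25 x 25 mm outside, wall 2 mm, sliding on the inner boom tube along the stand's y against 1.5 N friction; cannot turn; carries the camera. Origin: on its axis at the middle one (button there at the start) of three 11 mm holes in its +x side; axes as the stand's. It runs from 65 mm on the post side of it to 120 mm on the camera side. The other holes, one each side, are 40 to 60 mm from the middle, not evenly: feel for them.
- pin: Brass spring button, 9 mm across, half-round head, on the inner tube: always 150 mm from the post axis, 190 mm up, moving only along the stand's x. Origin: its tip. Out: tip 17 mm from the boom's axis, 4.5 mm proud of the sleeve, shank in the hole with 1 mm play (locked; pulling only loads it). A flat finger pad pinched over it presses it flush (tip 12.5 mm from the axis) at about 4 N.
- pin_seat (a point): Fixed point on the boom's axis behind the button, where its line of travel crosses the axis. From flush, about 10 N along the boom makes the hole's edge push the round head under the wall (tip 10.5 mm from the axis); there it rides, unseen, with under 1 N more drag until a hole comes; then it springs out and the sleeve stops hard within 2 mm. Sliding out (+y) brings the hole on the post side to the button, sliding in (-y) the one on the camera side.
- lens (a point): Centre of the camera's lens, facing down inside a 52 mm round black light ring. It rides on the sleeve: under the boom's axis, 140 mm beyond the sleeve's origin (+y) and 63 mm lower, 127 mm above the counter.
- ringpad: Black padded block 62 x 62 x 26 mm with a brass-coloured ring standing upright in its slot, 48 mm high in all; loose on the counter, 0.2 kg. Origin: centre of the underside.
- ring (a point): The ring, 45 mm above the middle of the black pad's underside. It stands near (up to 9 mm off) the point below where the lens comes with the button in either the post-side hole (sleeve farther out) or the camera-side hole (sleeve farther in); the ring box stands at the other of these two places.
- ringbox: Closed dark-blue ring box 60 x 60 x 42 mm, loose, 0.15 kg. Origin: centre of the underside.
- terminal: White payment terminal lying on the counter, 165 x 78 mm, 26 to 45 mm high, 0.4 kg, loose. Origin: centre of the underside; its long side lies along its x.
- loupe: Small folding steel loupe lying flat, 76 x 34 x 14 mm, 0.08 kg, loose. Origin: underside, near its middle.
Things that resemble listed ones, but are neither listed nor needed, are in the scene too. What is shaped like the ringpad but orange is not meant.

How it is judged:
By the outcome, as a careful person would: the job done as asked, in the order asked, and still so for the second after the job is handed in, with the robot touching nothing.
It also fails if it takes over 51 s, if anything falls off the work surface, if the arm or the gripper's body presses on something with over 40 N, if the wrist force passes 120 N, or if a joint passes its speed limit or range.

ROBOT

A 6-joint arm with a two-finger parallel gripper is mounted at the origin on the work surface. World frame = base frame: x ahead of the robot, y to its left, z up, the work surface at z = 0. Lengths are in mm, angles in degrees, forces in N, time in s.
With the tool pointing down it reaches from about 300 to 850 mm from the base axis. Payload 4.2 kg.
Tool frame: the origin (TCP) lies at the centre of the arm's flange, where the gripper is bolted on; the fingertips stand 191 mm ahead of it and the grasp point (between the pads) lies 172 mm ahead of it; y points along the fingers, x is the direction in which the jaws open and shut, and the axes are right-handed (so a half turn about y gives the same grasp; the last joint's range is limited). The gripper opens to 91 mm and grips with 3 to 60 N. Pads are 32 mm wide; open, the fingers measure 118 mm over their backs; the gripper's body (76 mm by 178 mm) begins 60 mm behind the grasp point.
Start: joints at [-70.932, 18.312, 89.639, -0, 72.044, -1.146], TCP at [198.676, -539.584, 404.776] pointing down, gripper open.
Joint ranges: [-177.97, 177.97], [-48.28, 115.42], [12.27, 149.76], [-77.06, 257.06], [2.81, 150.46], [-146.56, 146.56]. Speed limits (degrees/s): [147.25, 147.25, 180, 180, 180, 180].

INTERFACE

Orientations are given as [roll, pitch, yaw] about the fixed x, y, z axes, in that order (R = Rz(yaw) Ry(pitch) Rx(roll)).
In Python, from workcell import env gives the robot as it stands.
- The arm moves only by the tool carry_out, never from a script. Its argument "increments" is a list of rows, each a list of 3 entries, a list of its own where there are three numbers: the turn, a rotation vector about the tool's x, y, z in rad, then the shift along the tool's x, y, z in mm, then the closure, from 0 (fully open) to 1 (shut). In form: [[[wx, wy, wz], [dx, dy, dz], claw], ...]. A call has 1 to 10 rows; each row is the pose to reach, as a shift and turn from the pose commanded when the call began, along the tool's axes at that moment; what a row does not reach only later rows make up. A row lasts 1/12 s, in which the tool goes at most 41.7 mm and 7.16 degrees, less where a joint would pass 70% of its speed; a pose out of reach is approached as far as the arm can. A call with a gripper value outside its range is refused whole. The fingers move at their own pace and stop on an object; "force" is the grip in N (left out, the last holds). Time passes only in rows, so rows that repeat a pose let the fingers close. It gives the time, the measured TCP pose, the force and the opening at its end, in the units of the state.
- env.state(): the state, without advancing time (a new reading comes with each control period).
- env.grab_frame(name): name is "scene" or "side" or "wrist"; returns a dict with "frame" (420x560x3 uint8, blue, green, red), "z_map" (420x560 float32, mm along the optical axis (not along the pixel's ray), 0 where there is no reading), "camera_matrix" (3x3 intrinsics, pixels), "rvec" (rotation vector, rad) and "tvec" (3), from world to camera coordinates, as OpenCV has them; the wrist camera has in their place "hand_eye" (4x4, takes a point from camera to tool coordinates, whose origin is the TCP and whose axes are the tool frame's). Camera axes: x right, y down, z forward; pixel columns grow to the right and rows downward; lengths in mm; the calibration is good to about 2 mm. A picture is of the moment at which its call begins: read the wrist's pose just before it.
- env.job_done(): hands the job in, once; it reports no verdict.
The state is a dict: "time_s": time; "qpos": joint angles; "qvel": joint speeds; "effort": joint torques, N m; "ee_pos": TCP position; "ee_rot": TCP orientation; "force": force on the tool from outside, world axes, zero at the start; "torque": the same for the moment, N m; "gripper_width": finger opening in mm.
Only numpy, scipy, OpenCV 4.12 (cv2) and the standard library are available. Lean on these libraries where they do the work, as an engineer would, in place of code of your own. Each camera call takes 0.05 s, during which the arm holds its last target. There are 200 camera calls.

## Working session

There is one attempt and no reset: what is moved stays moved. The work goes in short steps, Python scripts to look and compute and a tool call to move; the robot and the scene stay as the last step left them, time stands still between calls to the robot, and variables do not carry over. Pictures are saved under pics/ and viewed, about 8 in all and at most 12, crops included, and the job is handed in when it is done.

Besides the shell and the picture viewer there is one more tool, called after "Request:" as name(argument=value, ...), one argument or row to a line, values as JSON. carry_out: Moves the arm, as the interface text tells. Its arguments: {"type":"object","properties":{"increments":{"type":"array","items":{"type":"array"}},"force":{"type":"number"}},"required":["increments"]}

```bash
mkdir -p pics; cat > h.py <<'E'
import numpy as np, cv2
from workcell import env
def grab(n):
    s=env.state(); g=env.grab_frame(n); g['s']=s; return g
def cloud(g):
    z=g['z_map'];K=g['camera_matrix'];v,u=np.mgrid[:z.shape[0],:z.shape[1]]
    P=np.stack([(u-K[0,2])/K[0,0]*z,(v-K[1,2])/K[1,1]*z,z],-1)
    if 'rvec' in g:
        R=cv2.Rodrigues(np.array(g['rvec'],float))[0];W=(P-np.array(g['tvec']).ravel())@R
    else:
        H=np.array(g['hand_eye']);T=P@H[:3,:3].T+H[:3,3]
        W=T@rpy(g['s']['ee_rot']).T+np.array(g['s']['ee_pos'])
    W[z==0]=np.nan; return W
def rpy(r):
    from scipy.spatial.transform import Rotation as R
    return R.from_euler('xyz',r,degrees=True).as_matrix()
E
python3 - <<'E'
from h import *
import pickle
print(env.state())
fr=[]
for n in('scene','side'):
    g=grab(n); pickle.dump(g,open(n+'.pkl','wb')); fr.append(g['frame'])
    cv2.imwrite(f'pics/{n}0.png',cv2.resize(g['frame'],(800,600)))
E
```

```text
{'time_s': 0.0, 'qpos': array([-7.09330881e+01,  1.83518420e+01,  8.97081079e+01, -2.02737343e-03,
        7.20450093e+01, -1.14471647e+00]), 'qvel': array([ 0.10491397, -0.01409769,  0.03557588, -0.0166266 ,  0.03630166,
       -0.04251591]), 'effort': array([-1.29052671e-03, -4.12460876e+01, -2.31976479e+01,  7.24561675e-02,
        4.57597047e-02, -1.54539962e-04]), 'ee_pos': array([ 198.60520715, -539.42203032,  403.90643691]), 'ee_rot': array([-89.99983026,   0.10497678, -69.78774471]), 'force': array([-0.53873975, -0.64208258,  0.12959976]), 'torque': array([-0.01188719,  0.03419621, -0.01142374]), 'gripper_width': 91.09956475072096}
```

View pics/scene0.png

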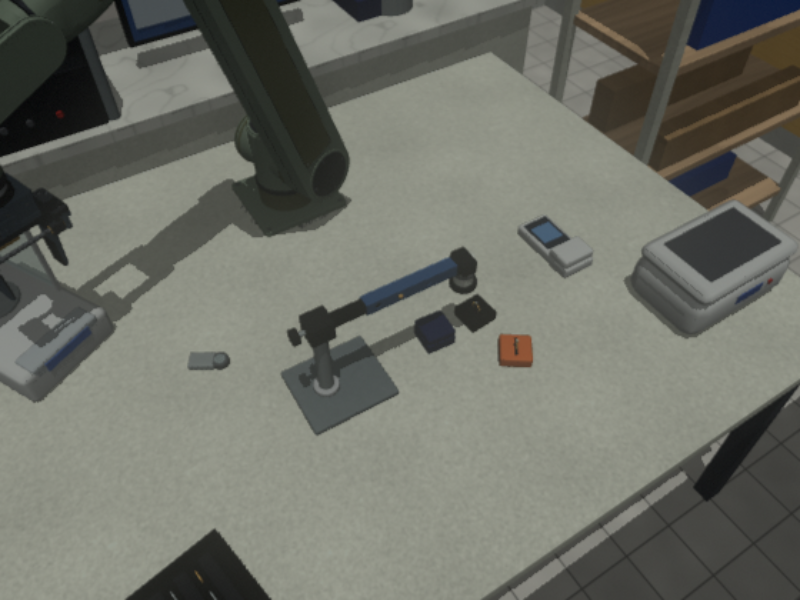

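View pics/side0.png

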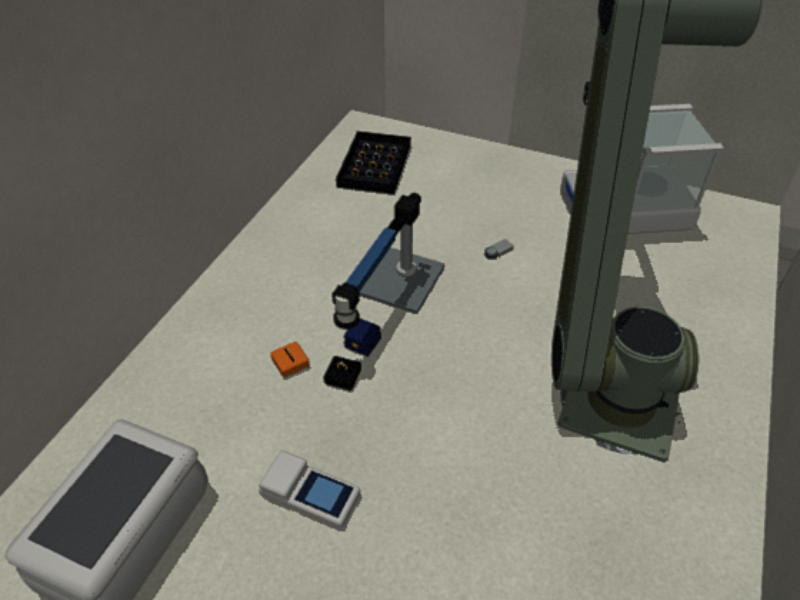

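Scene (800x600): the boom runs from the post (325,340) to the camera (462,270), with the button at about (401,296). Candidate pads are black with a ring (476,312) and orange (516,350), which is excluded. The box is at (435,332), the terminal at (556,245) and the loupe at (208,360). The tray and scale are distractors.

```bash
python3 - <<'E'
from h import *
import pickle
for n,pts in(('scene',dict(post=(318,318),blk=(318,325),butt=(401,296),sl0=(366,297),sl1=(450,268),cam=(462,258),pad=(476,308),box=(433,325),orange=(516,350),term=(555,243),loupe=(205,360))),('side',dict(pad=(343,372),box=(362,333),blk=(406,206),sl=(365,260)))):
    g=pickle.load(open(n+'.pkl','rb'));W=cloud(g)
    for k,(u,v) in pts.items():
        print(n,k,W[int(v*.7),int(u*.7)].round(0))
    hsv=cv2.cvtColor(g['frame'],cv2.COLOR_BGR2HSV).astype(int)
    h,s,v=np.moveaxis(hsv,-1,0)
    # tube blue: z 175..215
    m=(W[...,2]>170)&(W[...,2]<212)&(h>95)&(h<125)&(s>80)&(W[...,0]>200)
    P=W[m]; t=P[P[:,2]>198]
    for nm,Q in(('all',P),('top',t)):
        c=Q.mean(0); _,_,V=np.linalg.svd((Q-c)[:,:2],full_matrices=False)
        a=(Q-c)[:,:2]@V[0]; b=(Q-c)[:,:2]@V[1]
        print(n,nm,len(Q),c.round(1),V[0].round(4),np.percentile(a,[1,99]).round(1),np.percentile(b,[2,98]).round(1),np.percentile(Q[:,2],[2,50,98]).round(1))
    # objects: heights 
    for nm,(x0,y0,lo,hi) in {}.items(): pass
    pickle.dump(W,open(n+'W.pkl','wb'))
E
```

```text
scene post [ 533. -177.  213.]
scene blk [ 545. -183.  211.]
scene butt [551. -31. 193.]
scene sl0 [526. -84. 201.]
scene sl1 [549.  72. 203.]
scene cam [540. 103. 203.]
scene pad [533. 154.  26.]
scene box [534.  52.  41.]
scene orange [655. 158.  25.]
scene term [475. 406.  23.]
scene loupe [ 357. -345.   16.]
scene all 1126 [370.5 667.1 197. ] [ 0.233  -0.9725] [-753.7  773.6] [-45.9  61.4] [176.3 200.2 210.6]
scene top 727 [439.  388.5 202.5] [ 0.2345 -0.9721] [-1021.2   487.6] [-40.9  51.9] [198.3 201.5 210.9]
side pad [528. 157.  23.]
side box [530.  63.  41.]
side blk [ 527. -167.  210.]
side sl [539.  16. 204.]
side all 571 [529.7  -6.4 199.6] [0.0226 0.9997] [-178.9  115.5] [-15.   15.3] [181.8 202.1 206.4]
side top 439 [532.   -6.1 202.7] [0.0237 0.9997] [-180.2  114.5] [-13.2  12.8] [198.4 202.7 206.8]
```

```bash
python3 - <<'E'
from h import *
import pickle
for n in('scene','side'):
    g=pickle.load(open(n+'.pkl','rb'));W=cloud(g)
    h,s,v=np.moveaxis(cv2.cvtColor(g['frame'],cv2.COLOR_BGR2HSV).astype(int),-1,0)
    X,Y,Z=np.moveaxis(W,-1,0)
    m=(Z>200)&(Z<207)&(h>95)&(h<125)&(s>80)&(X>480)&(X<590)&(Y>-120)&(Y<130)
    Q=W[m];c=Q.mean(0)
    # centreline: bin along y, mid of x
    ys=np.arange(-90,75,6);mid=[]
    for y in ys:
        q=Q[abs(Q[:,1]-y)<4]
        mid.append((q[:,0].min()+q[:,0].max())/2 if len(q)>5 else np.nan)
    mid=np.array(mid);ok=~np.isnan(mid);p=np.polyfit(ys[ok],mid[ok],1)
    print(n,len(Q),'line x=%.4f*y+%.1f'%tuple(p),'resid',np.std(mid[ok]-np.polyval(p,ys[ok])).round(2),'y range',Q[:,1].min().round(1),Q[:,1].max().round(1),'z',np.median(Q[:,2]))
    mb=(h>15)&(h<35)&(s>90)&(v>90)&(Z>180)&(Z<200)&(X>500)&(X<590)&(abs(Y+30)<40)
    print('brass',mb.sum(),W[mb].mean(0) if mb.any() else '')
    for nm,(x0,y0,lo,hi) in dict(pad=(530,155,22,30),box=(532,58,37,46)).items():
        k=(Z>lo)&(Z<hi)&(abs(X-x0)<60)&(abs(Y-y0)<50)
        q=W[k][:,:2].astype(np.float32);print(nm,len(q),cv2.minAreaRect(q))
    k=(Z>38)&(Z<52)&(abs(X-530)<20)&(abs(Y-155)<22)
    if k.any(): print('ring',W[k].mean(0))
    k=(Z>205)&(Z<218)&(abs(X-530)<50)&(abs(Y+175)<50)
    q=W[k][:,:2].astype(np.float32);print('blk',len(q),cv2.minAreaRect(q))
    k=(Z>11)&(Z<17)&(abs(X-530)<130)&(abs(Y+175)<130)
    q=W[k][:,:2].astype(np.float32);print('base',len(q),cv2.minAreaRect(q))
E
```

```text
scene 385 line x=0.0253*y+536.5 resid 0.76 y range -92.5 84.8 z 201.47896098539212
brass 6 [549.46095956 -30.43106063 192.92552311]
pad 301 ((534.0232543945312, 150.8168182373047), (61.807987213134766, 62.35821533203125), 5.000057697296143)
box 354 ((534.0520629882812, 53.11781311035156), (60.2426643371582, 60.10715866088867), 85.1007308959961)
ring [532.29947279 152.05155714  41.72085395]
blk 314 ((531.7413940429688, -189.51905822753906), (66.41663360595703, 45.28361129760742), 88.86153411865234)
base 2049 ((532.8271484375, -154.73699951171875), (169.5706787109375, 151.77500915527344), 88.75444793701172)
side 372 line x=0.0254*y+533.1 resid 0.76 y range -112.9 120.4 z 202.9646093374124
brass 0 
pad 321 ((531.68603515625, 155.15505981445312), (61.96471405029297, 64.43009948730469), 3.9769198894500732)
box 265 ((531.2752685546875, 58.521018981933594), (61.74640655517578, 57.40675735473633), 81.8377914428711)
ring [531.29016243 153.93086068  43.97667531]
blk 156 ((528.7620849609375, -186.62429809570312), (73.6060562133789, 44.611515045166016), 87.9483871459961)
base 1060 ((526.0487670898438, -151.23228454589844), (172.06199645996094, 144.44456481933594), 88.56877136230469)
```

Request:
carry_out(
  increments=[
    [[0,0,0],[0,-40,0],0],
    [[0,-1.193,0],[-362,-76,490],0],
    [[0,-1.193,0],[-362,-76,490],0],
    [[0,-1.193,0],[-362,-76,490],0],
    [[0,-1.193,0],[-362,-76,490],0],
    [[0,-1.193,0],[-362,-76,490],0],
    [[0,-1.193,0],[-362,-76,490],0],
    [[0,-1.193,0],[-362,-76,490],0],
    [[0,-1.193,0],[-362,-76,490],0],
    [[0,-1.193,0],[-362,-76,490],0],
  ],
)

```text
time_s: 0.93
ee_pos: [404.8, -224.8, 466.8]
ee_rot: [-90.0, 0.0, -5.0]
force: [-0.3, -0.7, 1.1]
gripper_width: 91.6
```

Request:
carry_out(
  increments=[
    [[0,-0.05,0],[100,-13,190],0],
    [[0,-0.05,0],[100,-13,190],0],
    [[0,-0.05,0],[100,-13,190],0],
    [[0,-0.05,0],[100,-13,190],0],
    [[0,-0.05,0],[100,-13,190],0],
    [[0,-0.05,0],[100,-13,190],0],
    [[0,-0.05,0],[100,-13,190],0],
    [[0,-0.05,0],[100,-13,190],0],
  ],
)

```text
time_s: 1.6
ee_pos: [521.4, -47.0, 479.2]
ee_rot: [-90.1, 0.1, -2.4]
force: [-0.8, 0.5, -0.1]
gripper_width: 91.2
```

```bash
python3 - <<'E'
from h import *
import pickle
g=grab('wrist');pickle.dump(g,open('w1.pkl','wb'))
s=g['s'];print(s['time_s'],s['ee_pos'],s['ee_rot'],s['force'],g['hand_eye'])
cv2.imwrite('pics/w1.png',cv2.resize(g['frame'],(800,600)))
W=cloud(g);h,S,v=np.moveaxis(cv2.cvtColor(g['frame'],cv2.COLOR_BGR2HSV).astype(int),-1,0)
X,Y,Z=np.moveaxis(W,-1,0)
m=(Z>199)&(Z<208)&(h>95)&(h<125)&(S>80)&(X>480)&(X<590)&(Y>-140)&(Y<130)
Q=W[m];print(len(Q),np.median(Q[:,2]))
ys=np.arange(Q[:,1].min()+5,Q[:,1].max()-5,4)
mid=np.array([[(q:=Q[abs(Q[:,1]-y)<3])[:,0].min(),q[:,0].max()] for y in ys])
p=np.polyfit(ys,mid.mean(1),1);print('line',p,'width',np.mean(mid[:,1]-mid[:,0]),'y',Q[:,1].min(),Q[:,1].max())
mb=(h>12)&(h<38)&(S>90)&(Z>175)&(Z<205)&(X>500)&(X<590)
print('brass',mb.sum(),W[mb].mean(0) if mb.any() else '',np.argwhere(mb).mean(0)/.7 if mb.any() else'')
E
```

```text
1.6 [521.37356749 -46.99828829 479.24369665] [-90.05394272   0.10389366  -2.4031707 ] [-0.80871234  0.5167945  -0.05189854] [[ 9.99998982e-01  5.01458698e-04 -1.33581643e-03  6.85580913e-01]
 [ 1.42224888e-03 -2.75291237e-01  9.61359824e-01  2.09745051e+01]
 [ 1.14343689e-04 -9.61360746e-01 -2.75291670e-01  7.73316194e+01]
 [ 0.00000000e+00  0.00000000e+00  0.00000000e+00  1.00000000e+00]]
9547 201.4381035841226
line [2.14355199e-02 5.34190112e+02] width 24.051724946364626 y -100.53628181663193 96.38146398322884
brass 46 [538.51516703  -9.031733   193.14969265] [223.41614907 429.7826087 ]
```

View pics/w1.png

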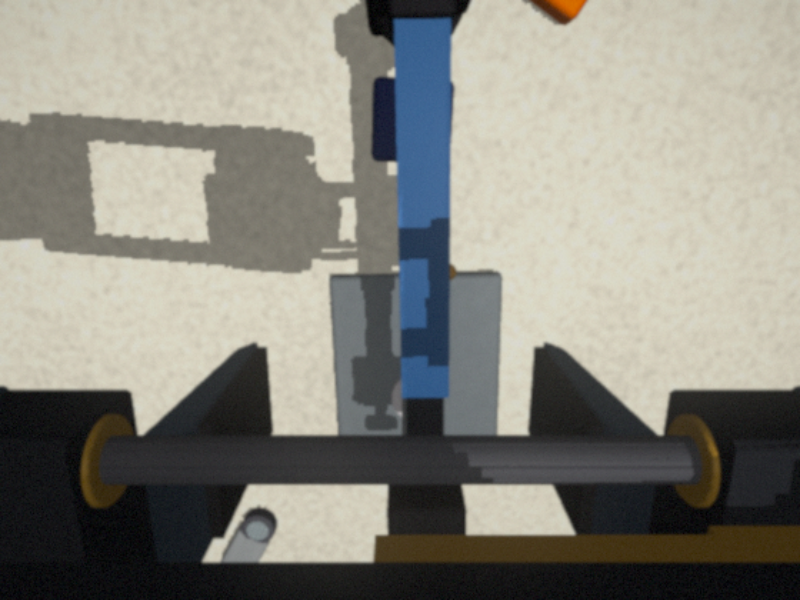

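Wrist view: the sleeve is centred near u=425, with the brass button at (453,271) on the +x side. The fingers are centred on u=400, so the tool needs to shift about +12 mm in x.

```bash
python3 - <<'E'
from h import *
import pickle
g=pickle.load(open('w1.pkl','rb'));K=g['camera_matrix'];H=np.array(g['hand_eye']);s=g['s']
h,S,v=np.moveaxis(cv2.cvtColor(g['frame'],cv2.COLOR_BGR2HSV).astype(int),-1,0)
m=np.zeros_like(h,bool);m[180:200,308:325]=True
m&=(h<35)&(S>80);uv=np.argwhere(m).mean(0);print(m.sum(),uv)
r=np.array([(uv[1]-K[0,2])/K[0,0],(uv[0]-K[1,2])/K[1,1],1])
R=rpy(s['ee_rot']);o=R@H[:3,3]+s['ee_pos'];d=R@H[:3,:3]@r
B=o+d*(190-o[2])/d[2];print('button',B)
th=np.radians(-1.35);d=np.array([-np.sin(th),np.cos(th)])
P=np.array([534.2+.0214*B[1],B[1]]);print('grasp target',P)
dl=np.array([P[0],P[1],362])-env.state()['ee_pos'];print('tool shift',R.T@dl, env.state()['ee_pos'])
E
```

```text
27 [190.07407407 316.2962963 ]
button [548.80599323 -27.29762605 190.        ]
grasp target [533.6158308  -27.29762605]
tool shift [ 11.94716452 117.42019951  20.97529753] [521.01707984 -47.65198966 479.4613658 ]
```

Request:
carry_out(
  increments=[
    [[0,-0.018,0],[12,20,20],0],
    [[0,-0.018,0],[12,50,20],0],
    [[0,-0.018,0],[12,80,20],0],
    [[0,-0.018,0],[12,105,20],0],
    [[0,-0.018,0],[12,117,20],0.2],
    [[0,-0.018,0],[12,117,20],0.4],
    [[0,-0.018,0],[12,117,20],0.4],
    [[0,-0.018,0],[12,117,20],0.4],
  ],
  force=12,
)

```text
time_s: 2.32
ee_pos: [534.5, -28.5, 364.2]
ee_rot: [-90.0, -0.1, -1.5]
force: [-0.7, -0.1, 0.3]
gripper_width: 67.7
```

```bash
python3 - <<'E'
from h import *
g=grab('wrist');g2=grab('scene')
s=env.state();print(s['time_s'],s['ee_pos'],s['ee_rot'],s['force'],s['gripper_width'])
a=cv2.resize(g['frame'],(400,300));b=cv2.resize(g2['frame'][150:300,180:380],(400,300))
cv2.imwrite('pics/c2.png',np.hstack([a,b]))
W=cloud(g)
h,S,v=np.moveaxis(cv2.cvtColor(g['frame'],cv2.COLOR_BGR2HSV).astype(int),-1,0)
X,Y,Z=np.moveaxis(W,-1,0)
m=(Z>199)&(Z<208)&(h>95)&(h<125)&(S>80)&(X>480)&(X<590)&(Y>-10)&(Y<100)
Q=W[m];ys=np.arange(0,70,4)
mid=np.array([[(q:=Q[abs(Q[:,1]-y)<3])[:,0].min(),q[:,0].max()] if (abs(Q[:,1]-y)<3).sum()>5 else [np.nan]*2 for y in ys])
ok=~np.isnan(mid[:,0]);p=np.polyfit(ys[ok],mid[ok].mean(1),1);print('line',p,np.polyval(p,-28),np.median(Q[:,2]))
E
```

```text
2.4167 [534.60744522 -28.0721499  364.4289366 ] [-90.01914585  -0.1754288   -1.48467231] [-0.60996111 -0.61514548  0.10889613] 59.20604025182508
line [1.82994006e-02 5.34708669e+02] 534.1962862305287 201.5157631523545
```

View pics/c2.png

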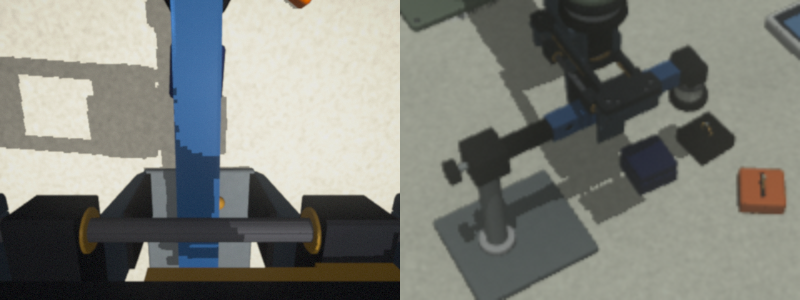

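The sleeve sits centred between the fingers (u≈200), with the button at (221,203) beside the right finger. Closing now.

Request:
carry_out(
  increments=[
    [[0,0,0],[0,2,0],0.6],
    [[0,0,0],[0,2,0],0.65],
    [[0,0,0],[0,2,0],0.7],
    [[0,0,0],[0,2,0],0.9],
    [[0,0,0],[0,2,0],1],
    [[0,0,0],[0,2,0],1],
    [[0,0,0],[0,2,0],1],
    [[0,0,0],[0,2,0],1],
  ],
  force=12,
)

```text
time_s: 3.08
ee_pos: [533.9, -27.4, 361.0]
ee_rot: [-90.0, 0.1, -1.4]
force: [-4.3, 0.5, 3.9]
gripper_width: 24.5
```

Request:
carry_out(
  increments=[
    [[0,0,0],[-0.7,-0.5,0],1],
    [[0,0,0],[-0.7,-0.5,0],1],
    [[0,0,0],[-0.7,-0.5,0.5],1],
    [[0,0,0],[-0.7,-0.5,1],1],
    [[0,0,0],[-0.7,-0.5,1.5],1],
    [[0,0,0],[-0.7,-0.5,2],1],
  ],
  force=20,
)

```text
time_s: 3.58
ee_pos: [533.8, -25.9, 361.1]
ee_rot: [-90.1, 0.0, -1.4]
force: [-1.7, -5.0, -1.3]
gripper_width: 25.0
```

Request:
carry_out(
  increments=[
    [[0,0,0],[0,0,0.7],1],
    [[0,0,0],[0,0,1.4],1],
    [[0,0,0],[0,0,2.1],1],
    [[0,0,0],[0,0,2.8],1],
    [[0,0,0],[0,0,3.5],1],
    [[0,0,0],[0,0,4.2],1],
  ],
)

```text
time_s: 4.08
ee_pos: [533.8, -22.8, 361.1]
ee_rot: [-90.3, 0.0, -1.4]
force: [-1.2, -11.0, -2.6]
gripper_width: 25.1
```

Request:
carry_out(
  increments=[
    [[0,0,0],[0,0,0.7],1],
    [[0,0,0],[0,0,1.4],1],
    [[0,0,0],[0,0,2.1],1],
    [[0,0,0],[0,0,2.8],1],
  ],
)

```text
time_s: 4.42
ee_pos: [533.9, -18.7, 361.1]
ee_rot: [-90.1, 0.0, -1.4]
force: [-2.2, -4.1, -2.8]
gripper_width: 25.2
```

```bash
cat > meas.py <<'E'
from h import *
g=grab('wrist');s=g['s'];print(s['time_s'],s['ee_pos'],s['ee_rot'],s['force'],s['gripper_width'])
# sleeve camera-side end: blue top extent in y
W=cloud(g);h,S,v=np.moveaxis(cv2.cvtColor(g['frame'],cv2.COLOR_BGR2HSV).astype(int),-1,0)
X,Y,Z=np.moveaxis(W,-1,0)
m=(Z>199)&(Z<208)&(h>95)&(h<125)&(S>80)&(abs(X-535)<30)&(Y>-10)&(Y<200)
print('wrist blue ymax',Y[m].max())
g=grab('scene');W=cloud(g);h,S,v=np.moveaxis(cv2.cvtColor(g['frame'],cv2.COLOR_BGR2HSV).astype(int),-1,0)
X,Y,Z=np.moveaxis(W,-1,0)
m=(Z>185)&(Z<207)&(h>95)&(h<125)&(S>80)&(abs(X-537)<30)&(Y>-120)&(Y<200)
print('scene blue y',np.percentile(Y[m],[0,100]))
E
python3 meas.py
```

```text
4.4167 [533.88287393 -18.71707614 361.07898413] [-9.00658719e+01  2.03245952e-02 -1.41523672e+00] [-2.15433397 -4.05137834 -2.75952416] 25.23338245870206
wrist blue ymax 94.21758697573574
scene blue y [-85.81703012  94.83429001]
```

The force fell from 11 to about 4 N and the sleeve moved along, so the head is under the wall. Sliding on.

Request:
carry_out(
  increments=[
    [[0,0,0],[0,0,2],1],
    [[0,0,0],[0,0,5],1],
    [[0,0,0],[0,0,8],1],
    [[0,0,0],[0,0,11],1],
    [[0,0,0],[0,0,14],1],
    [[0,0,0],[0,0,17],1],
    [[0,0,0],[0,0,20],1],
    [[0,0,0],[0,0,23],1],
    [[0,0,0],[0,0,25],1],
  ],
)

```text
time_s: 5.27
ee_pos: [534.5, 6.7, 361.1]
ee_rot: [-90.0, 0.0, -1.4]
force: [-2.1, -4.0, -2.8]
gripper_width: 24.8
```

Request:
carry_out(
  increments=[
    [[0,0,0],[0,0,0.8],1],
    [[0,0,0],[0,0,1.6],1],
    [[0,0,0],[0,0,2.4],1],
    [[0,0,0],[0,0,3.2],1],
    [[0,0,0],[0,0,4],1],
  ],
)

```text
time_s: 5.68
ee_pos: [534.6, 10.7, 361.1]
ee_rot: [-90.0, 0.0, -1.4]
force: [-2.1, -3.8, -4.9]
gripper_width: 24.7
```

Request:
carry_out(
  increments=[
    [[0,0,0],[0,0,0.6],1],
    [[0,0,0],[0,0,1.2],1],
    [[0,0,0],[0,0,1.8],1],
    [[0,0,0],[0,0,2.4],1],
  ],
)

```text
time_s: 6.02
ee_pos: [534.6, 13.7, 361.1]
ee_rot: [-89.9, 0.0, -1.5]
force: [-2.3, 0.4, -6.6]
gripper_width: 24.4
```

Request:
carry_out(
  increments=[
    [[0,0,0],[0,0,0.6],1],
    [[0,0,0],[0,0,1.2],1],
    [[0,0,0],[0,0,1.8],1],
    [[0,0,0],[0,0,2.4],1],
  ],
)

```text
time_s: 6.35
ee_pos: [534.7, 15.2, 361.1]
ee_rot: [-90.0, 0.0, -1.4]
force: [-1.0, -2.2, -7.2]
gripper_width: 24.9
```

```bash
cat > look.py <<'E'
import sys
from h import *
g=grab('scene');f=g['frame'];cv2.imwrite(sys.argv[1],cv2.resize(f[150:270,220:380],(800,600),interpolation=cv2.INTER_CUBIC))
W=cloud(g);X,Y,Z=np.moveaxis(W,-1,0);h,S,v=np.moveaxis(cv2.cvtColor(f,cv2.COLOR_BGR2HSV).astype(int),-1,0)
mb=(h>12)&(h<38)&(S>80)&(Z>175)&(Z<203)&(X>520)&(X<590)&(abs(Y+30)<15);print('brass',mb.sum(),W[mb].mean(0) if mb.any() else'')
m=(Z>185)&(Z<207)&(h>95)&(h<125)&(S>80)&(abs(X-537)<30)&(Y>-120)&(Y<200)
print('blue y',np.percentile(Y[m],[0,100]));s=env.state();print(s['time_s'],s['ee_pos'],s['force'])
E
python3 look.py pics/s3.png
```

```text
brass 7 [547.9162345  -29.50034525 190.05205553]
blue y [-51.46038312 127.78821717]
6.4 [534.68384511  15.26180042 361.10213016] [-1.11560437 -1.09528432 -7.44621061]
```

View pics/s3.png

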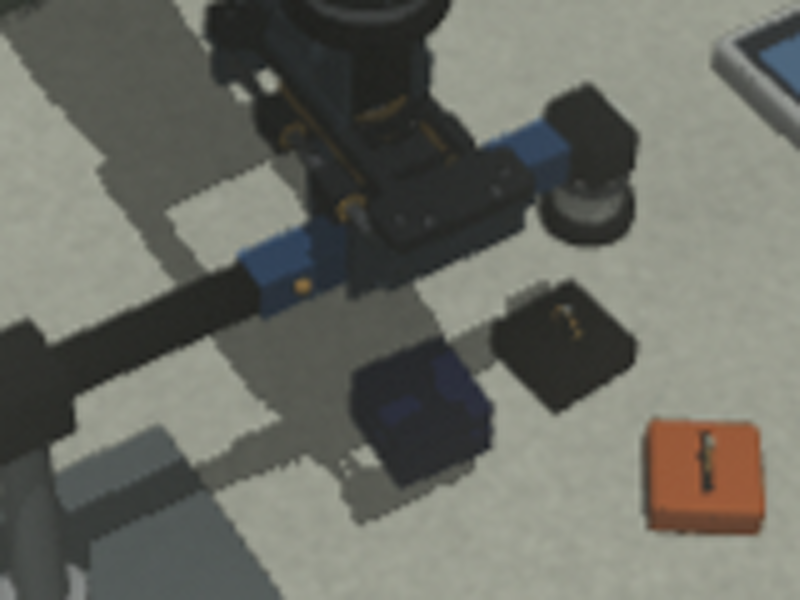

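Scene crop: the brass button shows at (302,285) in the post-side hole, the lens is over the black pad, and travel was about 42 mm. Next is the tug towards −y, in small steps.

Request:
carry_out(
  increments=[
    [[0,0,0],[0,0.5,-0.6],1],
    [[0,0,0],[0,0.5,-1.2],1],
    [[0,0,0],[0,0.5,-1.8],1],
    [[0,0,0],[0,0.5,-2.4],1],
  ],
  force=25,
)

```text
time_s: 6.73
ee_pos: [534.6, 13.6, 361.1]
ee_rot: [-89.9, 0.0, -1.5]
force: [-3.9, 6.2, -4.1]
gripper_width: 24.9
```

Request:
carry_out(
  increments=[
    [[0,0,0],[0,0.3,-0.5],1],
    [[0,0,0],[0,0.3,-1.0],1],
  ],
)

```text
time_s: 6.9
ee_pos: [534.5, 13.2, 361.1]
ee_rot: [-89.8, 0.0, -1.5]
force: [-3.9, 8.7, -2.7]
gripper_width: 25.1
```

Request:
carry_out(
  increments=[
    [[0,0,0],[0,0,-0.4],1],
    [[0,0,0],[0,0,-0.8],1],
    [[0,0,0],[0,0,-0.8],1],
  ],
)

```text
time_s: 7.15
ee_pos: [534.5, 12.8, 361.1]
ee_rot: [-89.7, 0.0, -1.5]
force: [-4.7, 8.6, -2.3]
gripper_width: 24.9
```

Request:
carry_out(
  increments=[
    [[0,0,0],[0,0,0],1],
    [[0,0,0],[0,0,0],1],
    [[0,0,0],[0,0,0],1],
    [[0,0,0],[0,0,0],1],
    [[0,0,0],[0,0,0],1],
    [[0,0,0],[0,0,0],1],
    [[0,0,0],[0,0,0],1],
    [[0,0,0],[0,0,0],1],
  ],
)

```text
time_s: 7.82
ee_pos: [534.5, 12.9, 361.1]
ee_rot: [-89.7, -0.0, -1.5]
force: [-3.8, 9.4, -2.8]
gripper_width: 24.9
```

Request:
carry_out(
  increments=[
    [[0,0,0],[0,0,-0.4],1],
    [[0,0,0],[0,0,-0.8],1],
    [[0,0,0],[0,0,-0.8],1],
  ],
)

```text
time_s: 8.07
ee_pos: [534.5, 12.5, 361.1]
ee_rot: [-89.6, 0.0, -1.5]
force: [-3.7, 12.5, -2.4]
gripper_width: 25.1
```

Request:
carry_out(
  increments=[
    [[0,0,0],[0,0,0],1],
    [[0,0,0],[0,0,0],1],
    [[0,0,0],[0,0,0],1],
    [[0,0,0],[0,0,0],1],
    [[0,0,0],[0,0,0],1],
    [[0,0,0],[0,0,0],1],
    [[0,0,0],[0,0,0],1],
    [[0,0,0],[0,0,0],1],
  ],
)

```text
time_s: 8.73
ee_pos: [534.5, 12.5, 361.1]
ee_rot: [-89.6, -0.0, -1.5]
force: [-3.6, 11.2, -2.7]
gripper_width: 24.9
```

Held about 11 N for over 0.6 s with no motion. Next: relax the load, open and retreat.

Request:
carry_out(
  increments=[
    [[0,0,0],[0,0,1.5],1],
    [[0,0,0],[0,0,2.4],1],
    [[0,0,0],[0,0,2.4],0.7],
    [[0,0,0],[0,0,2.4],0.4],
    [[0,0,0],[0,0,2.4],0.2],
    [[0,0,0],[0,0,2.4],0.1],
    [[0,0,0],[0,0,2.4],0],
    [[0,0,0],[0,0,2.4],0],
    [[0,0,0],[0,0,2.4],0],
    [[0,0,0],[0,0,2.4],0],
  ],
)

```text
time_s: 9.57
ee_pos: [534.8, 12.7, 360.6]
ee_rot: [-90.0, -0.0, -1.4]
force: [-0.1, -0.4, -0.8]
gripper_width: 71.1
```

Request:
carry_out(
  increments=[
    [[0,0,0],[0,-10,0],0],
    [[0,0,0],[0,-35,0],0],
    [[0,0,0],[0,-65,0],0],
    [[0,0,0],[0,-95,0],0],
    [[0,0,0],[0,-110,0],0],
    [[0,0,0],[0,-110,-60],0],
    [[0,0,0],[0,-110,-80],0],
    [[0,0,0],[0,-110,-80],0],
  ],
)

```text
time_s: 10.23
ee_pos: [532.4, -71.6, 471.8]
ee_rot: [-90.2, -0.1, -1.7]
force: [-0.4, 0.2, -0.4]
gripper_width: 91.2
```

```bash
python3 look.py pics/s4.png; python3 - <<'E'
from h import *
for n in('scene','side'):
    W=cloud(grab(n));X,Y,Z=np.moveaxis(W,-1,0)
    for nm,(x0,y0,lo,hi) in dict(pad=(530,155,22,30),box=(532,58,37,46)).items():
        k=(Z>lo)&(Z<hi)&(abs(X-x0)<60)&(abs(Y-y0)<50);q=W[k][:,:2].astype(np.float32);print(n,nm,len(q),cv2.minAreaRect(q))
s=env.state();print(s['gripper_width'],s['force'])
E
```

```text
brass 4 [549.5566448  -30.49858597 192.14029448]
blue y [-52.29167867 127.21564222]
10.2833 [532.49597521 -69.59988767 471.41960563] [-0.46604018  0.03366735 -0.13056503]
scene pad 288 ((534.3673706054688, 149.72442626953125), (61.03268051147461, 61.908843994140625), 6.977336883544922)
scene box 346 ((535.2196044921875, 53.44558334350586), (59.26662826538086, 62.46546173095703), 83.59996032714844)
side pad 315 ((531.5093383789062, 155.29159545898438), (61.93995666503906, 65.0790023803711), 4.025028228759766)
side box 258 ((532.5323486328125, 55.51948547363281), (60.486610412597656, 62.07223892211914), 81.58671569824219)
91.12371919119796 [-0.94821407  0.22696662 -0.01478849]
```

View pics/s4.png

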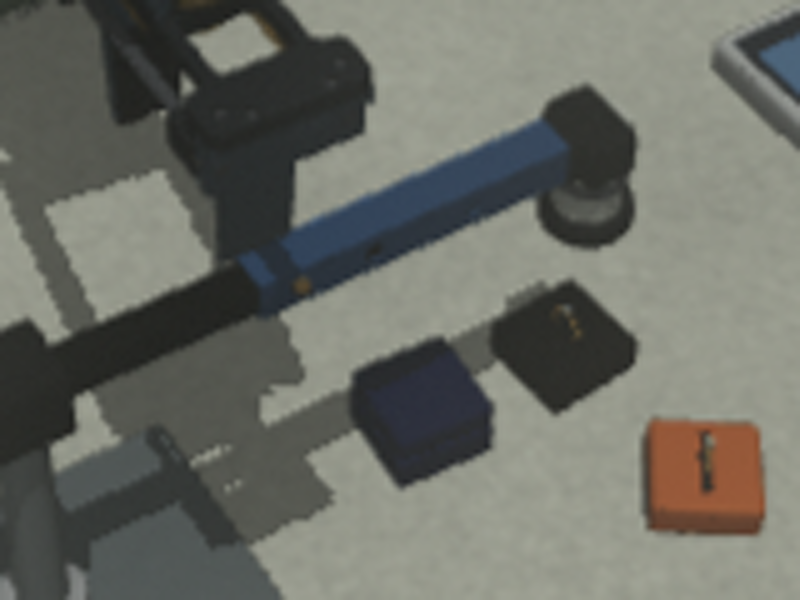

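The button shows at (302,285) in the post-side hole and the old middle hole is empty at (376,248). The pad and box are unmoved and the gripper is clear, so I'm handing in.

```bash
python3 -c "
from workcell import env
print(env.job_done())"
```

```text
the job is handed in; nothing more can be done
None
```

The boom is now locked in its post-side hole, about 42 mm farther out, which puts the lens over the ring on the black pad. The job is handed in at about 10.4 s of the 51 s allowed.

- **Press and slide:** I pinched the button flush (gripper opening about 25 mm). Pushing outwards took up to 11 N, and then the head went under the wall. I stopped as the button popped out, with about 2 N on the sleeve.
- **Tug:** I pulled back towards the post in two holds, each about 0.7 s or longer. The first was about 9 N and the second 11–12.5 N. The sleeve did not move during either hold.
- **Last checks:** With the gripper open and clear, the picture shows the brass button in the post-side hole and the old middle hole empty. The pad and ring box are where they were to within about 3 mm, which is measurement noise. I did not measure the terminal and the loupe again at the end, but the arm never came near them.
- **Disagreement:** The two fixed cameras differ by 3–5 mm from each other. That did not affect which hole to choose.

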